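Set the grind on the stall's spice mill

ROBOT

A 6-joint arm with a two-finger parallel gripper is mounted at the origin on the work surface. World frame = base frame: x ahead of the robot, y to its left, z up, the work surface at z = 0. Lengths are in m, angles in rad, forces in N, time in s.
With the tool pointing down it reaches from about 0.3 to 0.775 m from the base axis. Payload 14.6 kg.
Tool frame: the origin (TCP) lies at the very end of the fingers, on their centre line; the grasp point (between the pads) lies 19 mm behind it; x points along the fingers, z is the direction in which the jaws open and shut, and the axes are right-handed (so a half turn about x gives the same grasp; the last joint's range is limited). The gripper opens to 94 mm and grips with 3 to 60 N. Pads are 16 mm wide; open, the fingers measure 119 mm over their backs; the gripper's body (75 mm by 177 mm) begins 78 mm behind the grasp point.
Start: joints at [1.234, 0.3, 1.521, -0, 1.321, -0.067], TCP at [0.147, 0.53, 0.205] pointing down, gripper open.
Joint ranges: [-3.03, 3.03], [-0.79, 2.21], [0.23, 2.52], [-1.04, 4.18], [0, 3.07], [-2.55, 2.55]. Speed limits (rad/s): [2.22, 2.22, 2.57, 3.14, 3.14, 3.14].

INTERFACE

Orientations are given as [roll, pitch, yaw] about the fixed x, y, z axes, in that order (R = Rz(yaw) Ry(pitch) Rx(roll)).
In Python, from station import ctrl gives the robot as it stands. The module is installed in compiled form; this text tells all that it offers.
- The arm moves only by the tool servo_tool, never from a script. Its argument "motion" is one flat list of numbers, 4 for each row, row after row: the shift along the tool's x, y, z in mm, then the turn about the tool's x in degrees. In form: [dx, dy, dz, roll, dx, dy, dz, roll, ...]. A call has 1 to 20 rows; each row is the pose to reach, as a shift and turn from the pose commanded when the call began, along the tool's axes at that moment; what a row does not reach only later rows make up. A row lasts 1/8 s, in which the tool goes at most 62.5 mm and 10.7 degrees, less where a joint would pass 70% of its speed; a pose out of reach is approached as far as the arm can. A call with a gripper value outside its range is refused whole. "gripper" is the opening, from 0 (shut) to 1 (fully open), set as the call begins (left out, the last holds). The fingers move at their own pace and stop on an object; "force" is the grip in N (left out, the last holds). Time passes only in rows, so rows that repeat a pose let the fingers close. It gives the time, the measured TCP pose, the force and the opening at its end, in the units of the state.
- ctrl.get_obs(): the state, without advancing time (a new reading comes with each control period).
- ctrl.camera(name): name is "side" or "top" or "wrist"; returns a dict with "color" (400x640x3 uint8, red, green, blue), "z_map" (400x640 float32, m along the optical axis (not along the pixel's ray), 0 where there is no reading), "fx", "fy", "cx", "cy" (pixels), "rvec" (rotation vector, rad) and "tvec" (3), from world to camera coordinates, as OpenCV has them. Camera axes: x right, y down, z forward; pixel columns grow to the right and rows downward; lengths in m; the calibration is good to about 2 mm. A picture is of the moment at which its call begins.
- ctrl.hand_in(): hands the job in, once; it reports no verdict.
The state is a dict: "time_s": time; "qpos": joint angles; "joint_vel": joint speeds; "tau": joint torques, N m; "ee_pos": TCP position; "eef_rot": TCP orientation; "force": force on the tool from outside, world axes, zero at the start; "moment": the same for the moment, N m; "grip_width": finger opening in m.
Only numpy, scipy, OpenCV 4.12 (cv2) and the standard library are available. Lean on these libraries where they do the work, as an engineer would, in place of code of your own. Each camera call takes 0.05 s, during which the arm holds its last target.

TASK

Take the steel spindle out of the wooden block and lower it, without dropping it in, through the brass collar of the spice mill until it is fully home, and let go of it. Then screw the knurled brass collar down (clockwise) until it bottoms out, back it off a quarter turn, and finish while still gripping the collar so the setting cannot creep. Leave the jar, the sauce bottle and the weight where they stand.

Things in the scene. Friction and masses are not known exactly. Their poses are not given: they have to be found in the camera images.
- bore_mouth (a point): Top centre of the mill's vertical bore, 114 mm above the table. The mill is fixed: a dark wooden foot 110 x 110 x 30 mm, a dark cast bell (radius 42 mm low down, tapering to 21.5 mm at heights 72 to 83 mm), and a brass neck with a bore 18 mm across and 84 mm deep; the bore's mouth flares to 26 mm over the top 6 mm. z is up; x points along the mill's fixed white index lines on the bell and foot.
- bore_floor (a point): Centre of the bore's floor, 30 mm above the table, 84 mm below bore_mouth; z up, along the bore.
- spindle_mid (a point): Centre of the loose steel spindle, a smooth upright round rod 16 mm across and 107 mm long, about 150 g, with a chamfered foot, a dark band near the foot and a thin brass ring at mid-length; z runs along it to its top, 53.5 mm above this point. It starts upright in the block, with 72 mm showing. Fully home in the mill, its top is 137 mm above the table, 22 mm above the bottomed collar's top.
- spindle_foot (a point): Centre of the spindle's lower end face, 53.5 mm below spindle_mid; 15 mm above the table while in the block.
- block_hole0 (a point): Top centre of the hole in the fixed light wooden block (80 x 80 x 50 mm) in which the spindle starts: hole 19 mm across, 35 mm deep, mouth 50 mm above the table.
- collar_mid (a point): Centre, half-way up, of the mill's knurled round brass collar: 46 mm outside diameter, 30 mm tall, 36 mm hole, around the brass neck; its axis is the bore's. Bottomed out, its lower edge is 85 mm, this point 100 mm and its top 115 mm above the table; below it the mill is slimmer than it (radius 21.5 mm) down to 72 mm. It rises 6 mm per full turn of unscrewing. x points at the white mark on its top and side.
- collar (a joint): Angle of the collar in rad: 0 is bottomed out on its stop (its white mark then in line with the mill's white index lines), growing as it is unscrewed anticlockwise seen from above; a quarter turn off the stop is 1.57. It starts already caught on its thread, 2.0 to 3.4 from the stop, and ends at 4.4. It turns about the vertical axis against light, even friction (about 0.05 N m) and stays where left; against the stop it goes no further and fingers slip round it.
- jar_mid (a point): Bystander: squat jar of brown paste with a white lid, 74 mm across, 99 mm tall; point about half-way up. Leave alone.
- sauce_mid (a point): Bystander: small dark sauce bottle with a yellow cap, 52 mm across, 130 mm tall; point about half-way up. Leave alone.
- weight_mid (a point): Bystander: dark iron scale weight with a knob, 56 mm across, 42 mm tall; point half-way up. Leave alone.
Things that resemble listed ones, but are neither listed nor needed, are in the scene too. What is meant by the part that bears sauce_mid is not green or red, and is the smaller of those in its own colour.

How it is judged:
By the outcome, as a careful person would: the job done as asked, in the order asked, and still so for the second after the job is handed in, while the arm keeps its last pose, push and grip.
It also fails if it takes over 72 s, if anything falls off the work surface, if the arm or the gripper's body presses on something with over 40 N, if the wrist force passes 120 N, or if a joint passes its speed limit or range.

## Working session

There is one attempt and no reset: what is moved stays moved. The work goes in short steps, Python scripts to look and compute and a tool call to move; the robot and the scene stay as the last step left them, time stands still between calls to the robot, and variables do not carry over. Pictures are saved under pics/ and viewed, and the job is handed in when it is done.

Besides the shell and the picture viewer there is one more tool, called after "Call:" as name(argument=value, ...) on one line, values as JSON. servo_tool: Moves the arm, as the interface text tells. Its arguments: {"type":"object","properties":{"motion":{"type":"array","items":{"type":"number"}},"gripper":{"type":"number"},"force":{"type":"number"}},"required":["motion"]}

```bash
mkdir -p pics
cat > h.py <<'E'
from station import ctrl
import cv2, numpy as np
def snap(n,f):
    c=ctrl.camera(n); cv2.imwrite('pics/'+f,c['color'][:,:,::-1]); np.savez('pics/'+f[:-4]+'.npz',**c); return c
def world(c,u,v,z=None):
    d=float(c['z_map'][int(v),int(u)]) if z is None else z
    p=np.array([(u-c['cx'])/c['fx']*d,(v-c['cy'])/c['fy']*d,d]); R=cv2.Rodrigues(np.array(c['rvec']))[0]
    return R.T@(p-np.array(c['tvec']).ravel())
def cloud(c):
    z=c['z_map'];v,u=np.mgrid[:400,:640]
    P=np.stack([(u-c['cx'])/c['fx']*z,(v-c['cy'])/c['fy']*z,z],-1)
    R=cv2.Rodrigues(np.array(c['rvec']))[0]
    W=(P-np.array(c['tvec']).ravel())@R; W[z==0]=np.nan; return W
def onplane(c,u,v,h):
    R=cv2.Rodrigues(np.array(c['rvec']))[0];t=np.array(c['tvec']).ravel()
    d=R.T@np.array([(u-c['cx'])/c['fx'],(v-c['cy'])/c['fy'],1]);o=-R.T@t
    return o+d*(h-o[2])/d[2]
E
python3 - <<'E'
from h import *
for n in('side','top','wrist'):
    c=snap(n,n+'0.png'); R=cv2.Rodrigues(np.array(c['rvec']))[0]; print(n,c['fx'],-R.T@np.array(c['tvec']).ravel(),R[2])
print(ctrl.get_obs())
E
```

```text
side 461.76146609661004 [0.4532655  0.69101882 0.64613343] [ 0.2241412  -0.74828318 -0.62436608]
top 399.0554382437018 [0.60717586 0.03401463 0.80201514] [ 0.07466638 -0.03229393 -0.99668552]
wrist 325.1023229328895 [0.06720099 0.55270745 0.38412822] [ 0.27152405 -0.07620043 -0.95941033]
{'time_s': 0.15, 'qpos': array([ 1.23436848e+00,  3.00367379e-01,  1.52143493e+00,  1.18563556e-05,
        1.32071966e+00, -6.66027984e-02]), 'joint_vel': array([-0.00107357, -0.00137101, -0.00043898, -0.00095937,  0.00100696,
       -0.00118471]), 'tau': array([-1.17182139e-03, -5.31942952e+01, -3.52834046e+01,  7.07682408e-02,
        2.35455588e-02, -6.87286797e-05]), 'ee_pos': array([0.14654299, 0.52990523, 0.20500506]), 'eef_rot': array([ 3.06263215,  1.56986694, -1.91958481]), 'force': array([-0.15140557,  0.07894418, -0.80656585]), 'moment': array([ 0.00419166, -0.00853732,  0.01870345]), 'grip_width': 0.09378118740107802}
```

View pics/top0.png

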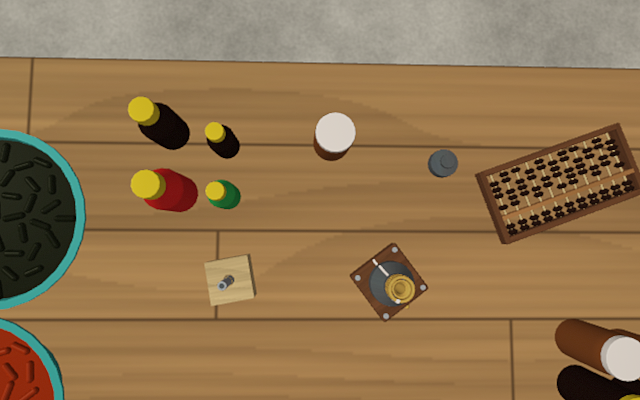

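View pics/side0.png

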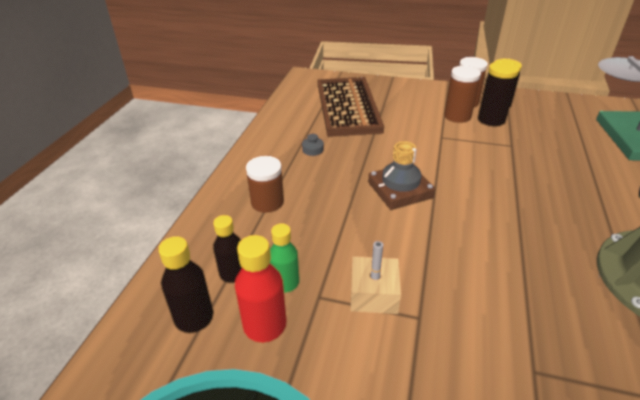

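View pics/wrist0.png

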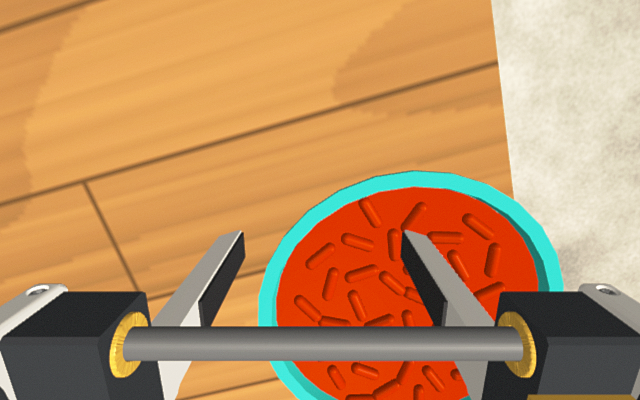

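The top view shows the block and spindle at about (228,280), the mill at about (393,285) and its collar at (400,290). The small dark sauce bottle is at (222,140), the jar at (335,135) and the weight at (443,163). I'll enlarge the block and the mill next.

Run:
```python
from h import *
c=dict(np.load('pics/top0.npz')); W=cloud(c)
for n,u,v in [('blk',210,262),('spin top',229,280),('collar',400,289),('jar',335,130),('weight',443,160),('sauce',214,131),('green',214,191)]: print(n,W[v,u].round(3))
def box(m,n):
    P=W[m]; print(n,m.sum(),np.nanmean(P,0).round(4),np.nanmin(P,0).round(4),np.nanmax(P,0).round(4))
z=W[...,2]; v,u=np.mgrid[:400,:640]
reg=lambda a,b,e,f:(u>=a)&(u<=b)&(v>=e)&(v<=f)
box(reg(195,265,245,315)&(z>.046)&(z<.054),'blocktop')
box(reg(195,265,245,315)&(z>.075),'spindle')
box(reg(340,440,235,330)&(z>.10),'collar top')
box(reg(340,440,235,330)&(z>.026)&(z<.034),'foot')
a=cv2.imread('pics/top0.png')
x=cv2.resize(a[240:330,345:440],None,fx=6,fy=6,interpolation=cv2.INTER_CUBIC);cv2.imwrite('pics/mill0.png',x)
x=cv2.resize(a[245:315,195:265],None,fx=8,fy=8,interpolation=cv2.INTER_CUBIC);cv2.imwrite('pics/blk0.png',x)
a=cv2.imread('pics/side0.png')
x=cv2.resize(a[130:320,340:440],None,fx=3,fy=3,interpolation=cv2.INTER_CUBIC);cv2.imwrite('pics/sd0.png',x)
```

```text
blk [0.543 0.194 0.05 ]
spin top [0.515 0.153 0.088]
collar [ 0.498 -0.152  0.08 ]
jar [ 0.782 -0.033  0.099]
weight [ 0.74  -0.249  0.042]
sauce [0.77  0.176 0.129]
green [0.668 0.174 0.129]
blocktop 1743 [0.5111 0.158  0.0495] [0.4647 0.1122 0.0461] [0.5561 0.204  0.0537]
spindle 120 [0.5124 0.1566 0.1113] [0.5043 0.1508 0.0763] [0.5189 0.1653 0.1242]
collar top 525 [ 0.5044 -0.1453  0.113 ] [ 0.4812 -0.1673  0.1001] [ 0.5278 -0.1224  0.1202]
foot 1566 [ 0.5072 -0.1409  0.0295] [ 0.4301 -0.2205  0.026 ] [ 0.5785 -0.0707  0.0338]
```

View pics/mill0.png

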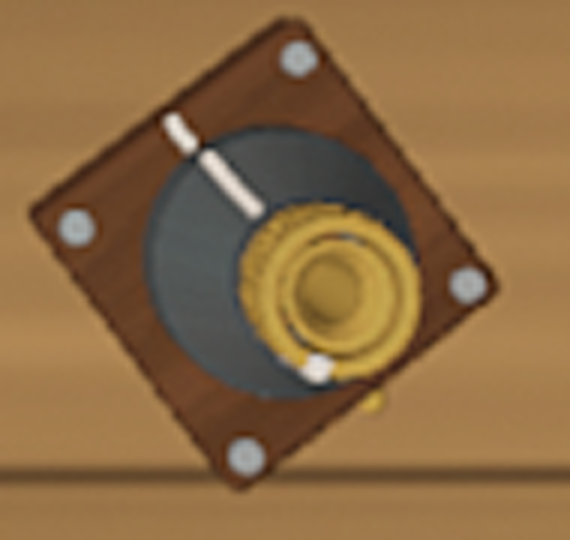

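View pics/blk0.png

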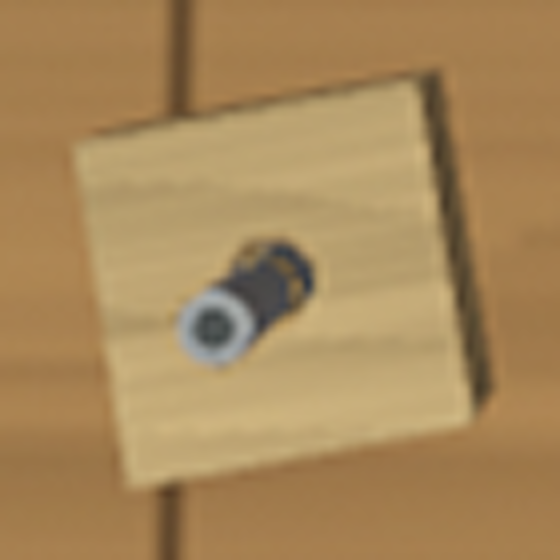

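View pics/sd0.png

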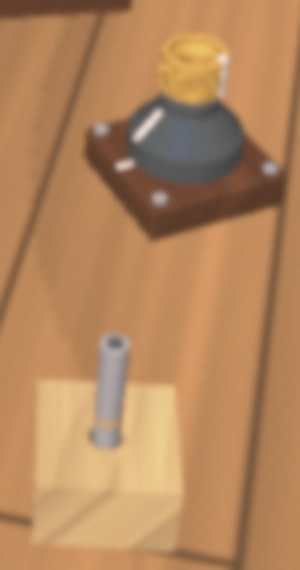

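Run:
```python
from h import *
c=dict(np.load('pics/top0.npz'))
p=lambda s,o,x,y,h:onplane(c,x/s+o[0]-.5+.5/s,y/s+o[1]-.5+.5/s,h)
b=(195,245);m=(345,240)
print('spin top',p(8,b,216,326,.122))
print('spin at block',p(8,b,276,272,.05))
cs=[p(8,b,*q,.05) for q in((75,145),(418,82),(475,420),(130,487))]; print('block',np.mean(cs,0),cs)
cc=p(6,m,329,291,.118); print('collar',cc)
mk=p(6,m,318,367,.118); print('mark',mk,np.degrees(np.arctan2(*(mk-cc)[[1,0]])))
f=[p(6,m,*q,.03) for q in((295,18),(498,287),(238,490),(32,213))]; fc=np.mean(f,0);print('foot',fc)
i=p(6,m,172,118,.03);i2=p(6,m,190,147,.03); print('idx',np.degrees(np.arctan2(*(i-fc)[[1,0]])),np.degrees(np.arctan2(*(i-i2)[[1,0]])))
e=[np.degrees(np.arctan2(*(f[k]-f[k-1])[[1,0]])) for k in range(4)];print(e)
c=dict(np.load('pics/side0.npz'));o=(340,130)
print('side spin top',p(3,o,116,344,.122),'base',p(3,o,106,440,.05))
print('side collar',p(3,o,195,48,.118))
from scipy.spatial.transform import Rotation as Ro
print(Ro.from_euler('xyz',ctrl.get_obs()['eef_rot']).as_matrix().round(4))
```

```text
spin top [0.51060051 0.15908445 0.122     ]
spin at block [0.51270289 0.1588029  0.05      ]
block [0.51023424 0.15902369 0.05      ] [array([0.54170832, 0.20563904, 0.05      ]), array([0.55639746, 0.12683654, 0.05      ]), array([0.478971  , 0.11243632, 0.05      ]), array([0.46386017, 0.19118287, 0.05      ])]
collar [ 0.50546798 -0.14127289  0.118     ]
mark [ 0.48424175 -0.13788129  0.118     ] 170.92183653476263
foot [ 0.50498504 -0.14364963  0.03      ]
idx 35.42416626556252 31.950730182934333
[np.float64(-53.87311830431229), np.float64(-142.91726641770444), np.float64(126.96319024173756), np.float64(36.99132137327413)]
side spin top [0.50690563 0.16099505 0.122     ] base [0.5071804  0.16482184 0.05      ]
side collar [ 0.50206349 -0.14478723  0.118     ]
[[-3.000e-04 -9.638e-01  2.666e-01]
 [-9.000e-04  2.666e-01  9.638e-01]
 [-1.000e+00  1.000e-04 -9.000e-04]]
```

The spindle top is at about (0.510, 0.159). The mill axis is at about (0.505, -0.144), with its index yaw near 36.5° and the collar mark near 171°, so the collar angle is about 2.35. I'll move above the spindle.

Call:
servo_tool(motion=[0,-10,-6,0,0,-40,-23,0,0,-80,-46,0,0,-125,-73,0,0,-170,-99,0,0,-215,-125,0,0,-260,-151,0,0,-305,-177,0,0,-350,-203,0,0,-395,-229,0,0,-425,-247,0,0,-442,-257,0,0,-449,-260.5,0,0,-449,-260.5,0,0,-449,-260.5,0], gripper=1)

```text
time_s: 2.02
ee_pos: [0.5094, 0.1601, 0.2055]
eef_rot: [-0.074, 1.571, 1.228]
force: [-0.3, 0.9, -0.1]
grip_width: 0.094
```

Run:
```python
from h import *
o=ctrl.get_obs(); print(o['time_s'],o['ee_pos'],o['qpos'].round(3),o['eef_rot'])
c=snap('wrist','wrist1.png'); c=snap('side','side1.png'); 
a=cv2.imread('pics/side1.png'); cv2.imwrite('pics/sd1.png',cv2.resize(a[130:320,340:440],None,fx=3,fy=3,interpolation=cv2.INTER_CUBIC))
```

```text
2.025 [0.5094213  0.16011338 0.205537  ] [ 0.236  0.264  1.567  0.     1.311 -1.066] [-0.07374252  1.5706548   1.2283075 ]
```

View pics/wrist1.png

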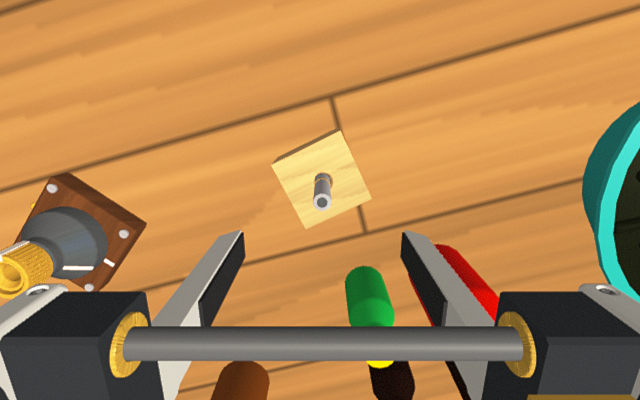

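View pics/side1.png

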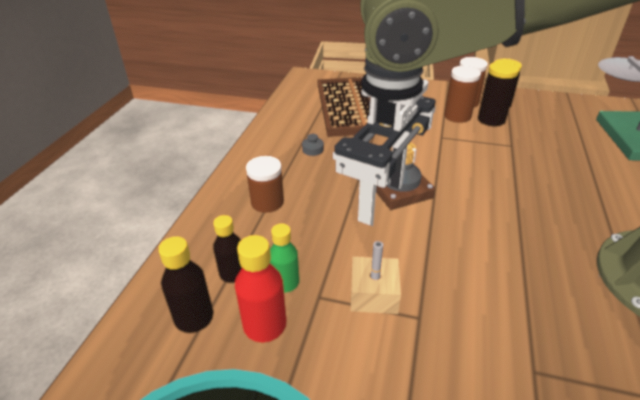

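The wrist view shows the spindle top at (322,202). It sits centred between the fingers, with its foot at the hole near (323,180). I'll cross-check the positions with this camera.

Run:
```python
from h import *
c=dict(np.load('pics/wrist1.npz'))
print(onplane(c,322,202,.122), cloud(c)[196:210:3,317:328:3,2].round(3))
a=cv2.imread('pics/wrist1.png'); cv2.imwrite('pics/w1.png',cv2.resize(a[120:240,260:385],None,fx=5,fy=5,interpolation=cv2.INTER_CUBIC))
cs=[onplane(c,*q,.05) for q in((272,164),(340,130),(371,199),(305,229))];print(np.mean(cs,0))
o=ctrl.get_obs();print(o['time_s'],o['ee_pos'])
```

```text
[0.50884752 0.16060921 0.122     ] [[0.122 0.122 0.121 0.122]
 [0.122 0.122 0.123 0.123]
 [0.123 0.122 0.122 0.124]
 [0.122 0.123 0.123 0.122]
 [0.122 0.123 0.121 0.122]]
[0.5087899  0.16054355 0.05      ]
2.125 [0.50951315 0.16002043 0.2055589 ]
```

View pics/w1.png

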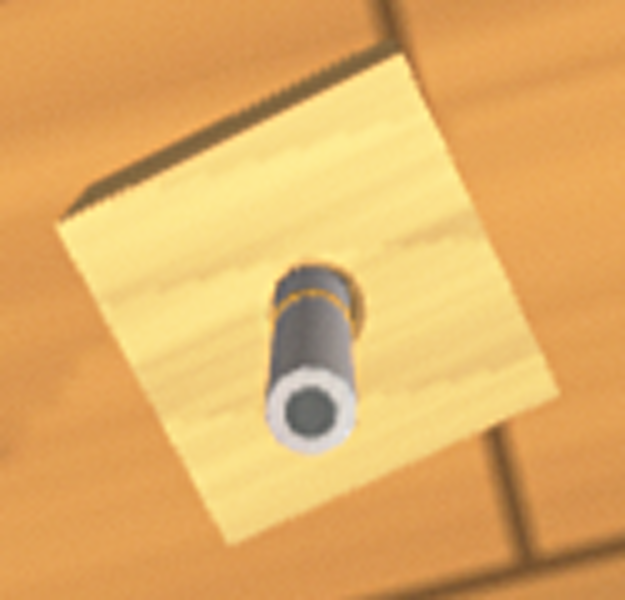

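Call:
servo_tool(motion=[10,0,0,0,35,0,0,0,65,0,0,0,90,0,0,0,101,0,0,0,101,0,0,0,101,0,0,0])

```text
time_s: 3.0
ee_pos: [0.5104, 0.1595, 0.1053]
eef_rot: [-1.064, 1.569, 0.237]
force: [-0.3, -0.4, 0.5]
grip_width: 0.0941
```

Call:
servo_tool(motion=[0,0,0,0,0,0,0,0,0,0,0,0,0,0,0,0,0,0,0,0,0,0,0,0,0,0,0,0,0,0,0,0], gripper=0, force=30)

```text
time_s: 4.0
ee_pos: [0.5099, 0.1594, 0.1044]
eef_rot: [2.684, 1.571, -2.298]
force: [-0.1, 1.0, -0.6]
grip_width: 0.0175
```

Call:
servo_tool(motion=[0,0,0,0,0,0,0,0,-4,0,0,0,-15,0,0,0,-30,0,0,0,-50,0,0,0,-75,0,0,0,-100,0,0,0,-120,0,0,0,-127,0,0,0,-130,0,0,0,-130,0,0,0])

```text
time_s: 5.5
ee_pos: [0.5098, 0.1593, 0.234]
eef_rot: [2.07, 1.57, -2.912]
force: [-0.2, 0.3, -1.3]
grip_width: 0.0151
```

Run:
```python
from h import *
o=ctrl.get_obs(); print(o['time_s'],o['ee_pos'],o['qpos'].round(3),o['force'],o['grip_width'])
c=snap('wrist','wrist2.png'); c=snap('side','side2.png'); 
a=cv2.imread('pics/side2.png'); cv2.imwrite('pics/sd2.png',cv2.resize(a[100:300,300:470],None,fx=3,fy=3,interpolation=cv2.INTER_CUBIC))
from scipy.spatial.transform import Rotation as Ro
print(Ro.from_euler('xyz',o['eef_rot']).as_matrix().round(4))
```

```text
5.5 [0.50975347 0.15930864 0.23404296] [ 0.234  0.244  1.525  0.     1.373 -1.067] [-0.16824967  0.25520435 -1.31198587] 0.015144908837902656
[[-7.000e-04 -9.638e-01  2.665e-01]
 [-2.000e-04  2.665e-01  9.638e-01]
 [-1.000e+00  6.000e-04 -3.000e-04]]
```

View pics/wrist2.png

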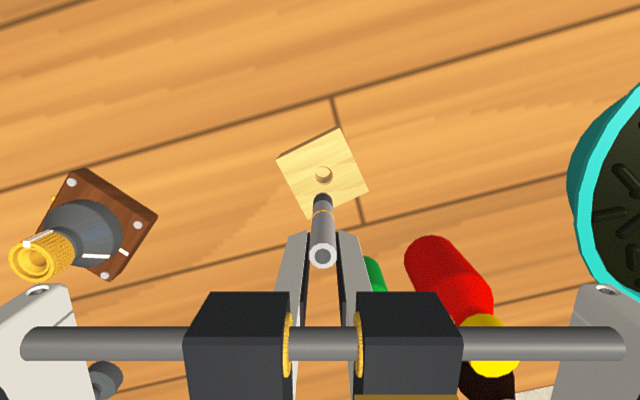

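View pics/sd2.png

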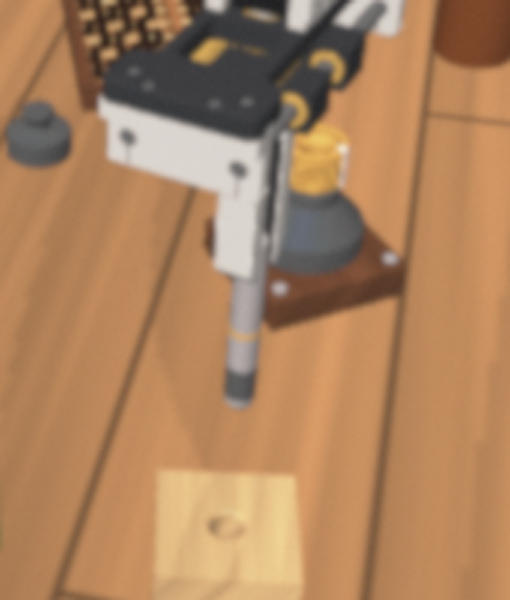

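The spindle is held upright with its foot at about z = 0.145, which clears the collar. I'll move it over the mill.

Call:
servo_tool(motion=[0,-2,-7,0,0,-7,-28,0,0,-16,-60,0,0,-26,-100,0,0,-37,-140,0,0,-47,-180,0,0,-58,-220,0,0,-67,-255,0,0,-72,-278,0,0,-75,-289,0,0,-75.8,-292,0,0,-75.8,-292,0,0,-75.8,-292,0,0,-75.8,-292,0])

```text
time_s: 7.35
ee_pos: [0.5052, -0.1419, 0.2345]
eef_rot: [-1.676, 1.571, -0.375]
force: [0.1, 0.6, -2.8]
grip_width: 0.0152
```

Run:
```python
from h import *
o=ctrl.get_obs(); print(o['time_s'],o['ee_pos'],o['qpos'].round(3),o['force'],o['grip_width'])
c=snap('wrist','wrist3.png'); c=snap('side','side3.png'); 
a=cv2.imread('pics/side3.png'); cv2.imwrite('pics/sd3.png',cv2.resize(a[70:230,330:470],None,fx=4,fy=4,interpolation=cv2.INTER_CUBIC))
a=cv2.imread('pics/wrist3.png'); cv2.imwrite('pics/w3.png',cv2.resize(a[120:280,220:420],None,fx=4,fy=4,interpolation=cv2.INTER_CUBIC))
```

```text
7.35 [ 0.50523302 -0.1418529   0.2344997 ] [-0.344  0.222  1.551 -0.     1.369 -1.645] [ 0.13139044  0.64389743 -2.79811299] 0.015219578233701157
```

View pics/w3.png

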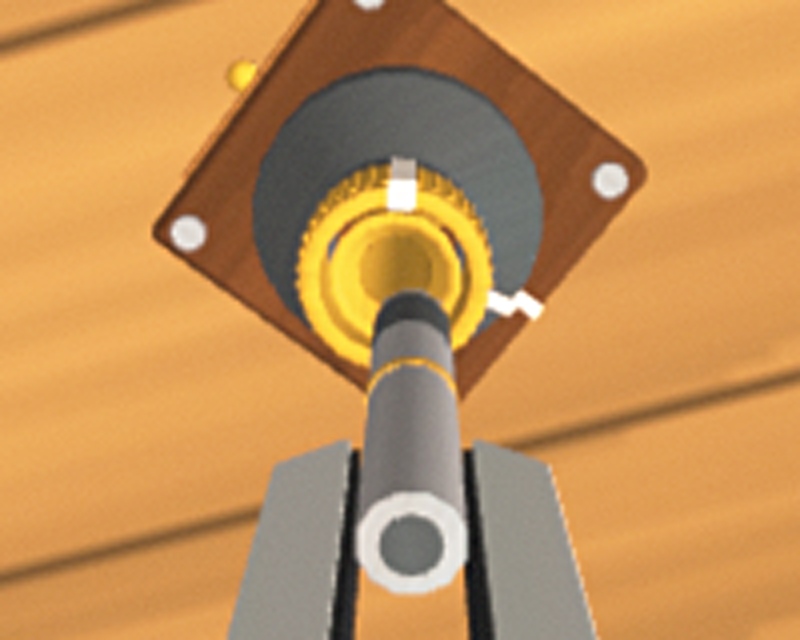

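View pics/sd3.png

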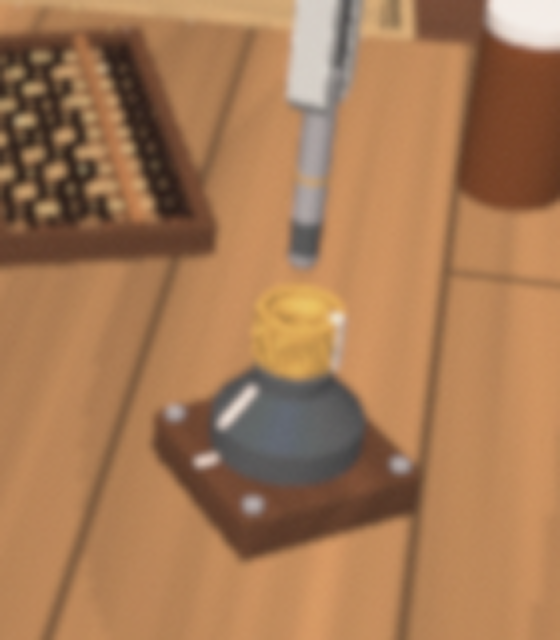

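Run:
```python
from h import *
c=dict(np.load('pics/wrist3.npz')); g=lambda x,y:(x/4+220-.375,y/4+120-.375)
K=np.array([[c['fx'],0,c['cx']],[0,c['fy'],c['cy']],[0,0,1.]])
pr=lambda P:(cv2.projectPoints(np.array([P],float),np.array(c['rvec']),np.array(c['tvec']),K,None)[0].ravel()-[220,120]+.375)*4
T=onplane(c,*g(412,543),.252);print('top',T,'col',onplane(c,*g(396,277),.1173))
W=cloud(c);print('topz',W[255:257,318:321,2])
print('foot',pr([T[0],T[1],.145]), 'band top',pr([T[0],T[1],.160]))
for h in(.1445,.152,.16): print(h,onplane(c,*g(412,{.1445:300,.152:312,.16:322}[h]),h))
m=np.isfinite(W[...,2])&(W[...,2]>.114)&(W[...,2]<.121); P=W[m]; k=np.hypot(P[:,0]-.505,P[:,1]+.143)<.03; P=P[k]
print(len(P),P.min(0),P.max(0))
# circle overlays
im=cv2.imread('pics/w3.png')
for col,ce,rs,h in[((0,0,255),(.505,-.1425),.023,.1173),((255,0,0),T[:2],.008,.145),((255,0,0),T[:2],.008,.252),((0,255,0),(.505,-.1425),.009,.108)]:
    for t in np.linspace(0,6.28,90):
        q=pr([ce[0]+rs*np.cos(t),ce[1]+rs*np.sin(t),h]); cv2.circle(im,tuple(int(round(a)) for a in q),1,col,-1)
cv2.imwrite('pics/w3o.png',im)
# side overlay
c=dict(np.load('pics/side3.npz'));K=np.array([[c['fx'],0,c['cx']],[0,c['fy'],c['cy']],[0,0,1.]])
pr=lambda P:(cv2.projectPoints(np.array([P],float),np.array(c['rvec']),np.array(c['tvec']),K,None)[0].ravel()-[330,70]+.375)*4
im=cv2.imread('pics/sd3.png')
for col,ce,rs,h in[((0,0,255),(.505,-.1425),.023,.1173),((255,0,0),T[:2],.008,.145)]:
    for t in np.linspace(0,6.28,60):
        q=pr([ce[0]+rs*np.cos(t),ce[1]+rs*np.sin(t),h]); cv2.circle(im,tuple(int(round(a)) for a in q),1,col,-1)
cv2.imwrite('pics/sd3o.png',im)
```

```text
top [ 0.50393086 -0.14065707  0.252     ] col [ 0.50143647 -0.14379119  0.1173    ]
topz [[0.25323844 0.25220372 0.25191473]
 [0.25291369 0.25245524 0.25248902]]
foot [411.66993804 317.27751416] band top [411.70086746 338.42949827]
0.1445 [ 0.50034912 -0.13959545  0.1445    ]
0.152 [ 0.50079854 -0.13972453  0.152     ]
0.16 [ 0.50055704 -0.13966348  0.16      ]
660 [ 0.47895799 -0.16678873  0.11400824] [ 0.52158432 -0.12177113  0.11943123]
```

View pics/w3o.png

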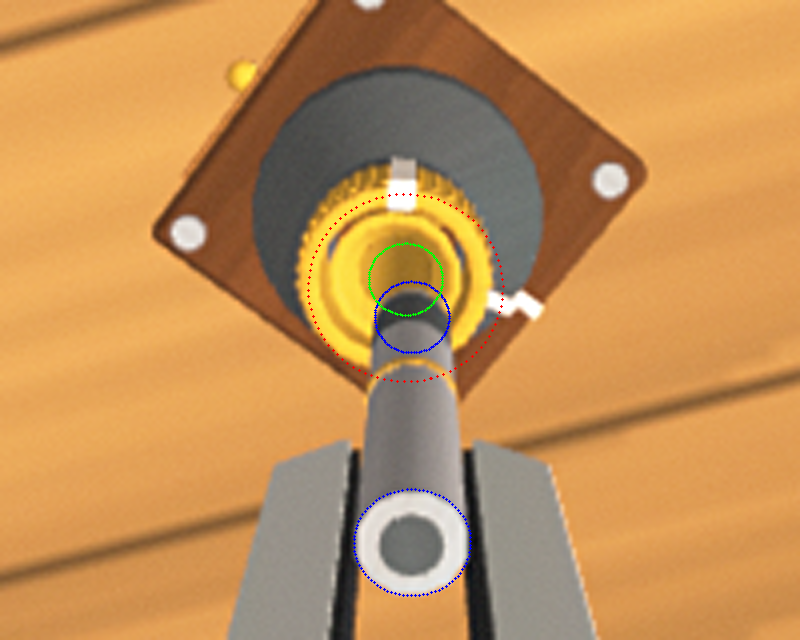

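View pics/sd3o.png

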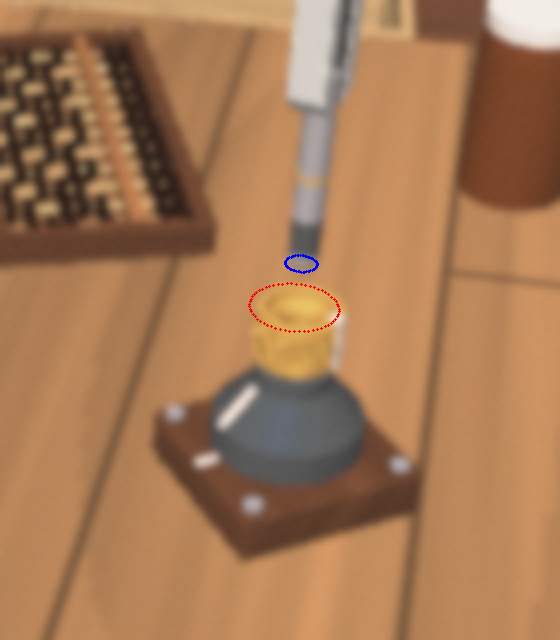

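The wrist and side overlays agree that the mill axis is near (0.502, -0.145) in the arm frame. The top-camera guess is off by about 3 mm. I'll correct that, go lower and look again.

Call:
servo_tool(motion=[4,1,-2,0,10,2.3,-3.9,0,16,2.3,-3.9,0,19,2.3,-3.9,0,19,2.3,-3.9,0,19,2.3,-3.9,0])

```text
time_s: 8.2
ee_pos: [0.502, -0.1454, 0.2156]
eef_rot: [-1.54, 1.571, -0.239]
force: [-0.6, -0.2, -1.3]
grip_width: 0.0154
```

```bash
cat > ov.py <<'E'
from h import *
def ov(n,f,crop,s,items):
    c=dict(np.load('pics/'+f+'.npz'));K=np.array([[c['fx'],0,c['cx']],[0,c['fy'],c['cy']],[0,0,1.]])
    a,b,e,g=crop
    im=cv2.resize(cv2.imread('pics/'+f+'.png')[e:g,a:b],None,fx=s,fy=s,interpolation=cv2.INTER_CUBIC)
    cv2.imwrite('pics/'+f+'_c.png',im)
    for col,x,y,r,h in items:
        for t in np.linspace(0,6.28,80):
            q=(cv2.projectPoints(np.array([[x+r*np.cos(t),y+r*np.sin(t),h]]),np.array(c['rvec']),np.array(c['tvec']),K,None)[0].ravel()-[a,e]+.5)*s
            cv2.circle(im,tuple(int(round(k)) for k in q),1,col,-1)
    cv2.imwrite('pics/'+f+'_o.png',im)
E
python3 - <<'E'
from ov import *
o=ctrl.get_obs(); print(o['time_s'],o['ee_pos'],o['qpos'].round(3),o['force'],o['grip_width'])
c=snap('wrist','wrist4.png'); snap('side','side4.png'); x,y=o['ee_pos'][:2]; h=o['ee_pos'][2]
R=(0,0,255);B=(255,0,0);G=(0,255,0)
x-=.0012;y+=.0012
ov('wrist','wrist4',(220,420,130,280),4,[(R,x,y,.023,.1173),(G,x,y,.013,.114),(B,x,y,.008,h+.0175-.107),(B,x,y,.008,h+.0175)])
x,y=o['ee_pos'][:2]
ov('side','side4',(340,470,80,220),4,[(R,x,y,.023,.1173),(G,x,y,.013,.114),(B,x,y,.008,h+.0175-.107)])
E
```

```text
8.2 [ 0.50198962 -0.14543729  0.21560511] [-0.352  0.231  1.584  0.     1.326 -1.653] [-0.60043644 -0.15425597 -1.33093549] 0.015350550145952341
```

View pics/wrist4_o.png

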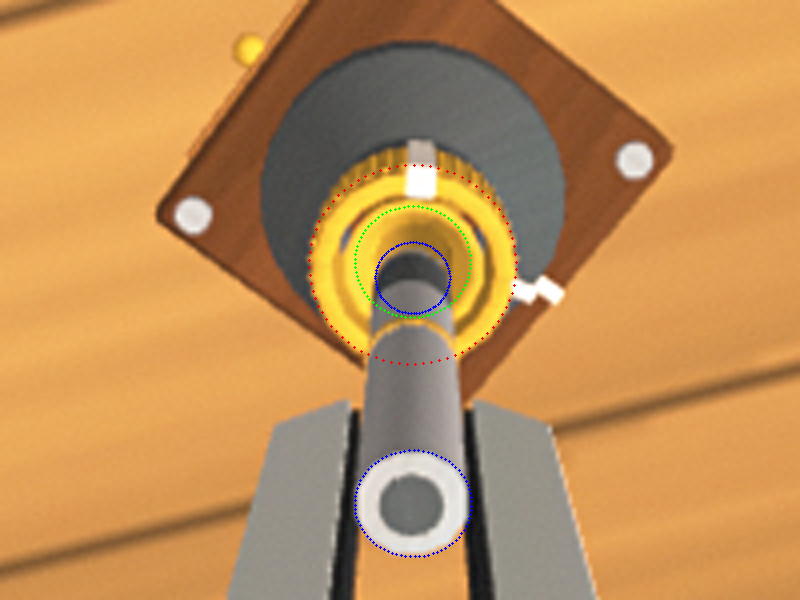

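View pics/side4_o.png

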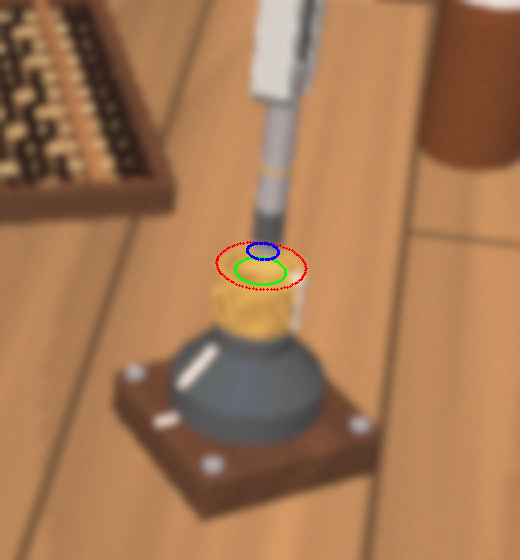

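The wrist overlay shows the collar rim concentric with the spindle to within about 1 mm. I'll lower gently and watch the force.

Call:
servo_tool(motion=[3,0,0,0,6,0,0,0,9,0,0,0,12,0,0,0,14,0,0,0,16,0,0,0,18,0,0,0,20,0,0,0,22,0,0,0,24,0,0,0,24,0,0,0,24,0,0,0])

```text
time_s: 9.8
ee_pos: [0.5019, -0.1454, 0.1914]
eef_rot: [0.385, 1.571, 1.686]
force: [0.2, -0.4, -2.0]
grip_width: 0.0155
```

Call:
servo_tool(motion=[4,0,0,0,8,0,0,0,12,0,0,0,16,0,0,0,20,0,0,0,24,0,0,0,28,0,0,0,32,0,0,0,36,0,0,0,40,0,0,0,40,0,0,0])

```text
time_s: 11.18
ee_pos: [0.5018, -0.1454, 0.1511]
eef_rot: [1.479, 1.57, 2.78]
force: [0.8, -0.4, -2.1]
grip_width: 0.0149
```

Run:
```python
from ov import *
o=ctrl.get_obs(); print(o['time_s'],o['ee_pos'],o['force'],o['moment'],o['grip_width'])
c=snap('wrist','wrist5.png'); snap('side','side5.png'); x,y,h=o['ee_pos']
print(cloud(c)[220:262:4,316:326:3,2].round(4))
x-=.0012;y+=.0012
R=(0,0,255);B=(255,0,0)
ov('wrist','wrist5',(220,420,150,300),4,[(R,x,y,.023,.1173),(B,x,y,.008,h+.0175)])
ov('side','side5',(340,470,80,220),4,[])
```

```text
11.175 [ 0.50178418 -0.14539524  0.15110218] [ 0.79134327 -0.40425556 -2.12116254] [-0.02729032 -0.24928906  0.01759072] 0.014947005535260297
[[0.1304 0.133  0.1323 0.1325]
 [0.1357 0.1396 0.141  0.1394]
 [0.1449 0.1469 0.1476 0.1457]
 [0.1514 0.1526 0.1545 0.1535]
 [0.157  0.1598 0.159  0.1591]
 [0.1627 0.1664 0.1651 0.1647]
 [0.168  0.1685 0.1679 0.1685]
 [0.1675 0.1683 0.1679 0.1683]
 [0.1698 0.1693 0.1693 0.1696]
 [0.1705 0.1694 0.1684 0.1693]
 [0.1698 0.168  0.1694 0.1686]]
```

View pics/wrist5_o.png

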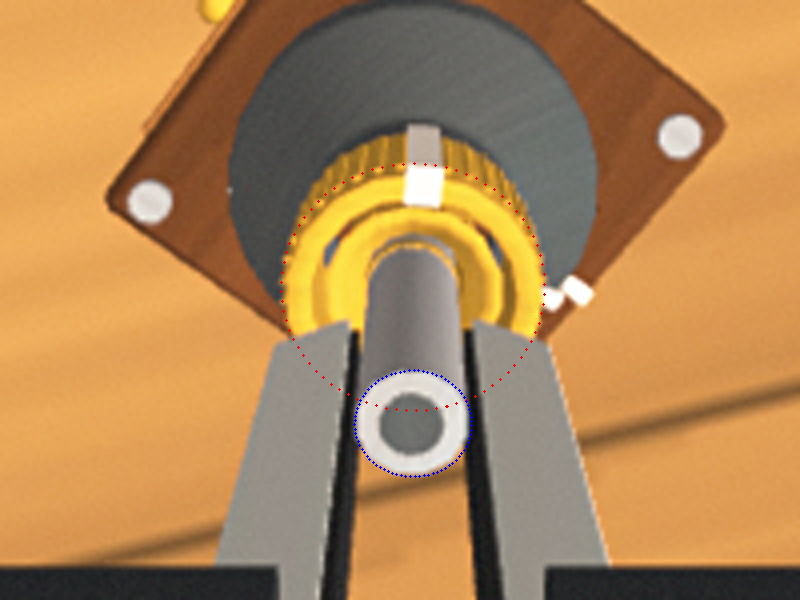

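View pics/side5_c.png

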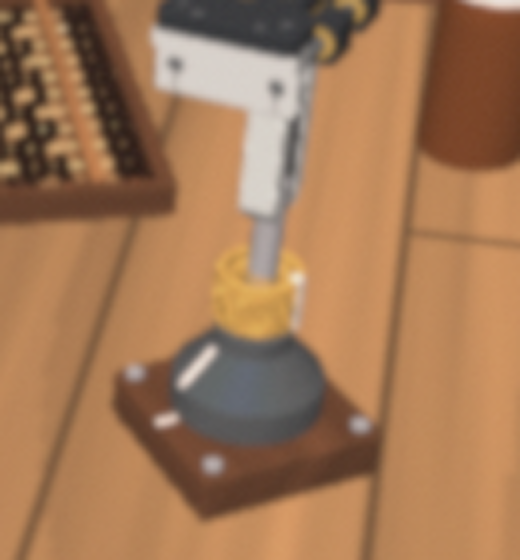

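Call:
servo_tool(motion=[4,0,0,0,8,0,0,0,12,0,0,0,16,0,0,0,20,0,0,0,24,0,0,0,27,0,0,0,29,0,0,0,30,0,0,0,30.5,0,0,0,30.5,0,0,0])

```text
time_s: 12.65
ee_pos: [0.502, -0.1455, 0.121]
eef_rot: [-1.618, 1.571, -0.317]
force: [2.8, 0.3, -0.5]
grip_width: 0.015
```

Call:
servo_tool(motion=[0.5,0,0,0,1,0,0,0,1,0,0,0])

```text
time_s: 13.02
ee_pos: [0.5019, -0.1455, 0.12]
eef_rot: [-1.376, 1.571, -0.075]
force: [3.6, 0.2, 1.3]
grip_width: 0.0153
```

Run:
```python
from ov import *
o=ctrl.get_obs(); print(o['time_s'],o['ee_pos'],o['force'],o['moment'],o['grip_width'])
c=snap('wrist','wrist6.png'); 
print(cloud(c)[240:290:4,316:326:3,2].round(4))
ov('wrist','wrist6',(220,420,170,320),4,[])
```

```text
13.025 [ 0.50194559 -0.14545683  0.1199555 ] [3.59667094 0.20217669 1.32871315] [-0.11767769 -0.77162747  0.00414053] 0.01530241392646455
[[ 1.323e-01  1.349e-01  1.340e-01  1.335e-01]
 [ 1.375e-01  1.355e-01  1.379e-01  1.374e-01]
 [ 1.384e-01  1.368e-01  1.376e-01  1.369e-01]
 [ 1.374e-01  1.382e-01  1.377e-01  1.379e-01]
 [ 1.390e-01  1.389e-01  1.383e-01  1.376e-01]
 [ 1.384e-01  1.376e-01  1.386e-01  1.384e-01]
 [ 1.371e-01  1.371e-01  1.373e-01  1.381e-01]
 [ 1.167e-01  1.156e-01  1.155e-01  1.150e-01]
 [ 1.158e-01  1.168e-01  1.174e-01  1.178e-01]
 [ 0.000e+00 -7.000e-04 -7.000e-04  9.000e-04]
 [ 7.000e-04 -4.000e-04  5.000e-04 -7.000e-04]
 [-1.700e-03 -8.000e-04  1.000e-04 -4.000e-04]
 [ 2.000e-04 -5.000e-04 -1.000e-03  6.000e-04]]
```

View pics/wrist6_c.png

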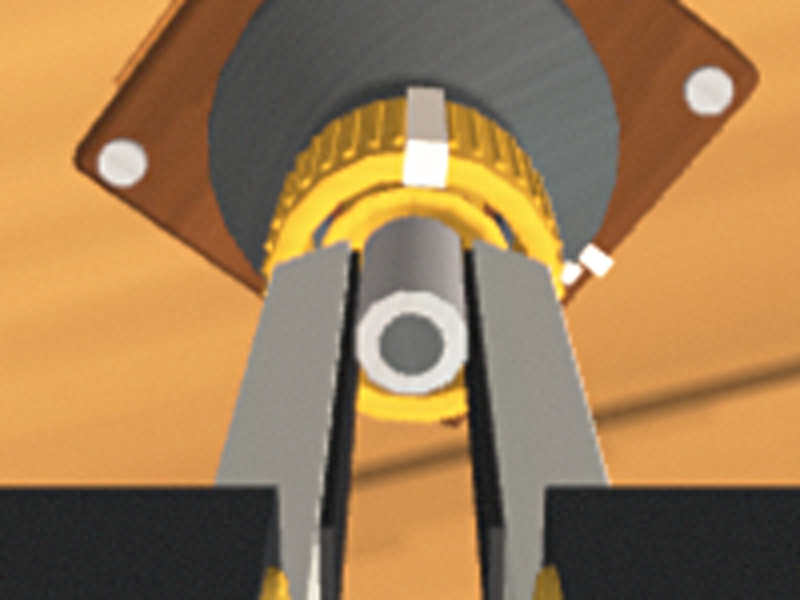

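Call:
servo_tool(motion=[0,-0.4,0.1,0,0,-0.8,0.2,0,0.5,-0.8,0.2,0,0.5,-0.8,0.2,0,0.5,-0.8,0.2,0])

```text
time_s: 13.7
ee_pos: [0.5026, -0.1454, 0.1194]
eef_rot: [1.586, 1.57, 2.887]
force: [0.1, 0.7, 1.7]
grip_width: 0.0153
```

Run:
```python
from h import *
o=ctrl.get_obs(); print(o['time_s'],o['ee_pos'],o['force'],o['moment'],o['grip_width'])
```

```text
13.7 [ 0.50257588 -0.1454377   0.11940849] [0.13724457 0.66773698 1.65286251] [ 0.00215748 -0.04800178 -0.06575878] 0.015252620120400476
```

Call:
servo_tool(motion=[0.4,0,0,0,0.4,0,0,0,0.4,0,0,0])

```text
time_s: 14.08
ee_pos: [0.5029, -0.1455, 0.1193]
eef_rot: [-1.629, 1.57, -0.328]
force: [-0.7, -0.1, 5.8]
grip_width: 0.0153
```

The push force rises at TCP z = 0.1193, so the spindle is on the floor. I'll release it and rise clear.

Call:
servo_tool(motion=[-0.3,0,0,0,-0.3,0,0,0,-0.3,0,0,0,-0.3,0,0,0,-0.3,0,0,0,-0.3,0,0,0,-0.3,0,0,0,-0.3,0,0,0], gripper=1)

```text
time_s: 15.08
ee_pos: [0.5027, -0.1454, 0.1194]
eef_rot: [0.548, 1.571, 1.849]
force: [0.3, 0.3, -0.8]
grip_width: 0.0914
```

Call:
servo_tool(motion=[-5,0,0,0,-20,0,0,0,-40,0,0,0,-55,0,0,0,-60,0,0,0,-60,0,0,0,-60,0,0,0])

```text
time_s: 15.95
ee_pos: [0.5025, -0.1454, 0.1787]
eef_rot: [1.5, 1.57, 2.801]
force: [-0.2, -0.2, -0.2]
grip_width: 0.0938
```

Run:
```python
from ov import *
o=ctrl.get_obs(); print(o['time_s'],o['ee_pos'],o['qpos'].round(3),o['force'],o['grip_width'])
c=snap('wrist','wrist7.png'); snap('side','side7.png')
R=(0,0,255);B=(255,0,0)
x,y=.5027-.0012,-.1454+.0012
ov('wrist','wrist7',(220,420,130,280),4,[(R,x,y,.023,.1173),(B,x,y,.008,.137)])
W=cloud(c); m=(W[...,2]>.13)&(W[...,2]<.145)&(np.hypot(W[...,0]-.503,W[...,1]+.145)<.015); print(m.sum(),np.median(W[m],0))
ov('side','side7',(340,470,80,220),4,[(B,.5027,-.1454,.008,.137)])
```

```text
15.95 [ 0.50246175 -0.14538291  0.17873122] [-0.352  0.265  1.63  -0.     1.248 -1.653] [-0.19115569 -0.2071622  -0.24685435] 0.0937693395408104
395 [ 0.50036823 -0.14411269  0.13695025]
```

View pics/wrist7_o.png

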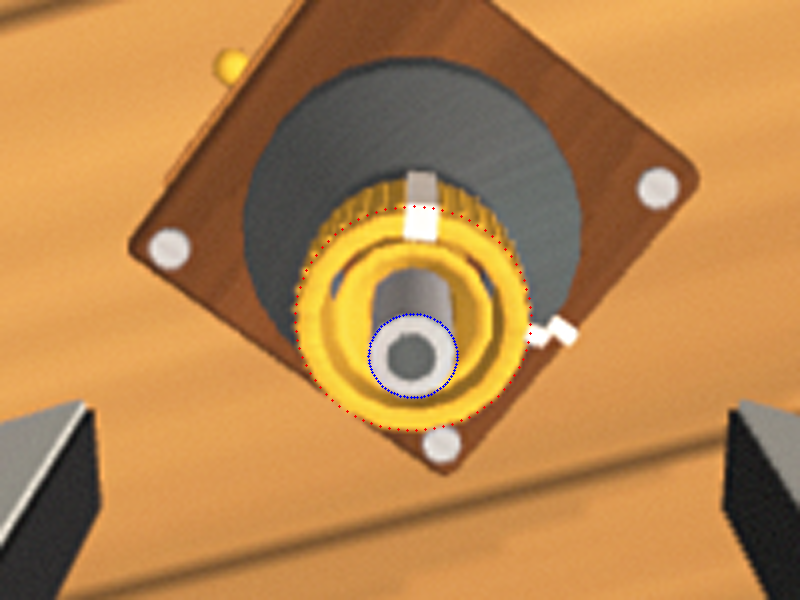

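View pics/side7_o.png

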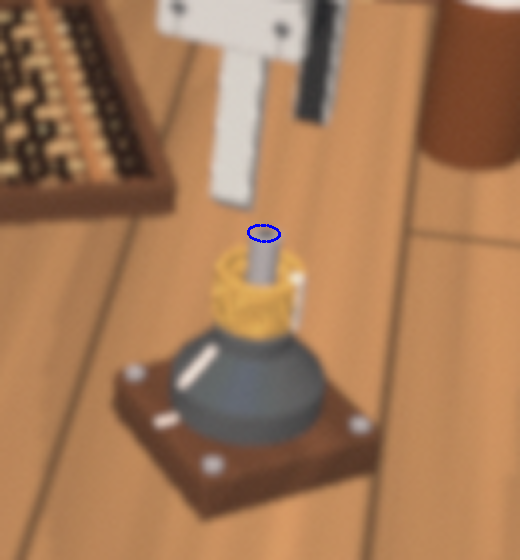

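The spindle is home with its top at 0.137, and the mill axis is at (0.5025, -0.1454). Next I'll measure the collar angle, then go down around it.

Call:
servo_tool(motion=[8,0,0,0,25,0,0,0,45,0,0,0,65,0,0,0,80,0,0,0,88,0,0,0,91,0,0,0,91,0,0,0,91,0,0,0])

```text
time_s: 17.18
ee_pos: [0.503, -0.1455, 0.0888]
eef_rot: [-1.647, 1.57, -0.346]
force: [1.3, 0.3, -0.8]
grip_width: 0.0944
```

Call:
servo_tool(motion=[0,0,0,0,0,0,0,0,0,0,0,0,0,0,0,0,0,0,0,0,0,0,0,0,0,0,0,0,0,0,0,0], gripper=0, force=18)

```text
time_s: 18.18
ee_pos: [0.5027, -0.1454, 0.0883]
eef_rot: [0.188, 1.571, 1.489]
force: [1.1, 2.9, 1.4]
grip_width: 0.0461
```

Run:
```python
from ov import *
c=dict(np.load('pics/wrist7.npz')); g=lambda x,y:(x/4+220-.375,y/4+130-.375)
C=onplane(c,*g(412,319),.1173);M=onplane(c,*g(421,223),.1173)
S=onplane(c,*g(412,355),.137)
fs=[onplane(c,*g(576,336),.03),onplane(c,*g(552,320),.03)]
ang=lambda a,b:np.degrees(np.arctan2(a[1]-b[1],a[0]-b[0]))
print(C,S,'mark',ang(M,C),'idx',ang(fs[0],C),ang(*fs))
sc=[onplane(c,*g(*q),.03) for q in((657,188),(170,248),(441,444))]; print('screw',[ang(s,C) for s in sc],[np.hypot(*(s-C)[:2]) for s in sc])
o=ctrl.get_obs(); print(o['time_s'],o['ee_pos'],o['qpos'].round(3),o['force'],o['moment'],o['grip_width'])
```

```text
[ 0.50117266 -0.14414519  0.1173    ] [ 0.50140157 -0.14422327  0.137     ] mark 159.46451451517498 idx 36.673520255781504 40.00336043619355
screw [np.float64(80.25852041447106), np.float64(-96.72696367714977), np.float64(-8.474649222700092)] [np.float64(0.06362501727128733), np.float64(0.06398903467606265), np.float64(0.06584172830118384)]
18.175 [ 0.50274929 -0.1453599   0.08832838] [-0.352  0.371  1.719  0.     1.052 -1.653] [1.0602069  2.94634284 1.41987617] [ 0.35430698 -0.09033696  0.03201405] 0.04610110520497561
```

The collar is gripped at 46.1 mm. The mark is at about 160° and the index at 36.7°, so there are roughly 123–134° to the stop. I'll turn 100° clockwise first.

Call:
servo_tool(motion=[0.1,0,0,6,0.2,0,0,14,0.4,0,0,22,0.5,0,0,30,0.6,0,0,38,0.8,0,0,46,0.9,0,0,54,1.0,0,0,62,1.2,0,0,70,1.3,0,0,78,1.4,0,0,86,1.6,0,0,94,1.7,0,0,100,1.7,0,0,100])

```text
time_s: 19.92
ee_pos: [0.5023, -0.1456, 0.0866]
eef_rot: [-2.618, 1.57, -3.062]
force: [-5.6, -0.2, 2.7]
grip_width: 0.0461
```

Run:
```python
from ov import *
o=ctrl.get_obs(); print(o['time_s'],o['ee_pos'],o['qpos'].round(3),o['force'],o['moment'],o['grip_width'])
snap('wrist','wrist8.png'); snap('side','side8.png'); snap('top','top8.png')
ov('wrist','wrist8',(200,440,150,330),3,[])
ov('side','side8',(340,470,80,220),4,[])
ov('top','top8',(345,440,240,330),6,[])
```

```text
19.925 [ 0.50229096 -0.14559394  0.08663993] [-0.352  0.373  1.72  -0.     1.049  0.092] [-5.60885978 -0.18309502  2.74889416] [-0.10547787  1.00573985 -0.05836201] 0.04605357779480464
```

View pics/wrist8_c.png

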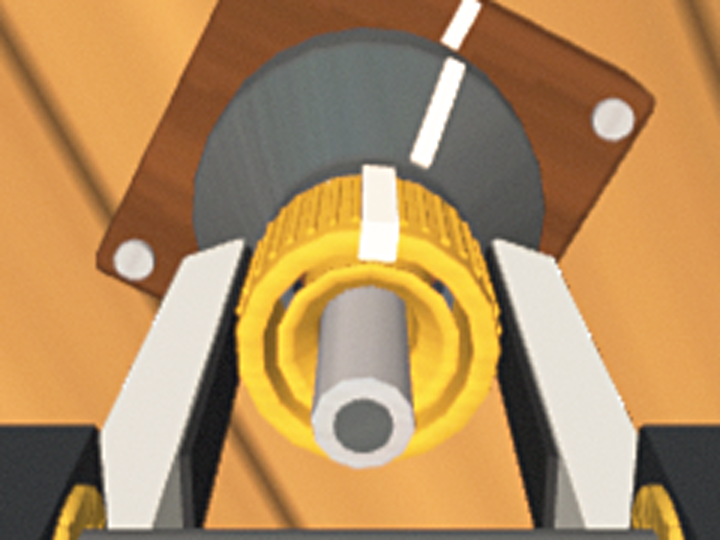

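View pics/side8_c.png

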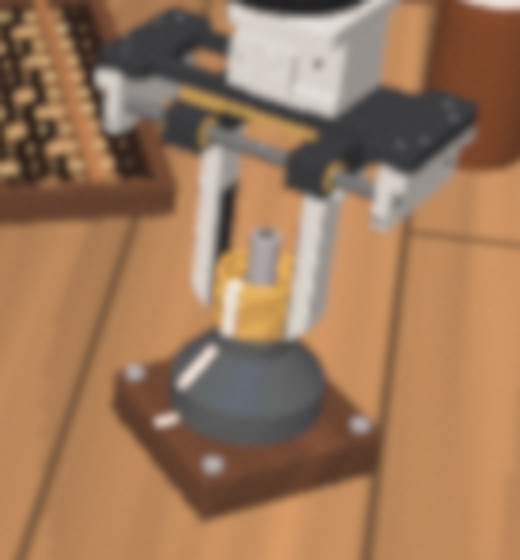

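About 25° remain by eye, with the mark at (380,240) in the crop and the index line at (440,120). I'll continue slowly to the stop, trimming off the side load.

Call:
servo_tool(motion=[0.1,0,-0.5,4,0.2,0,-0.5,8,0.2,0,-0.5,12,0.3,0,-0.5,16,0.3,0,-0.5,20,0.3,0,-0.5,20])

```text
time_s: 20.82
ee_pos: [0.5022, -0.1455, 0.0863]
eef_rot: [-1.354, 1.57, -2.146]
force: [-3.4, -2.2, 1.2]
grip_width: 0.0459
```

Run:
```python
from ov import *
o=ctrl.get_obs(); print(o['time_s'],o['ee_pos'],o['qpos'].round(3),o['force'],o['moment'],o['grip_width'])
```

```text
20.825 [ 0.50215861 -0.1454539   0.08633442] [-0.352  0.373  1.722 -0.     1.047  0.439] [-3.35625293 -2.230859    1.24175738] [-0.38282892  0.73630281 -0.02821007] 0.04594596450836668
```

Call:
servo_tool(motion=[0.1,0,0,3,0.1,0,0,6,0.2,0,0,9,0.2,0,0,12,0.2,0,0,15,0.2,0,0,18,0.2,0,0,21])

```text
time_s: 21.7
ee_pos: [0.5026, -0.1452, 0.0863]
eef_rot: [0.886, 1.57, -0.271]
force: [-0.9, 0.5, 1.9]
grip_width: 0.0452
```

Run:
```python
from ov import *
o=ctrl.get_obs(); print(o['time_s'],o['ee_pos'],o['qpos'].round(3),o['force'],o['moment'],o['grip_width'])
snap('wrist','wrist9.png'); ov('wrist','wrist9',(200,440,120,330),3,[])
```

```text
21.7 [ 0.50255079 -0.1451686   0.08629239] [-0.351  0.373  1.722  0.     1.046  0.806] [-0.90044204  0.53900517  1.85465847] [-0.05444963  0.48132737  0.39652882] 0.045237539023076236
```

View pics/wrist9_c.png

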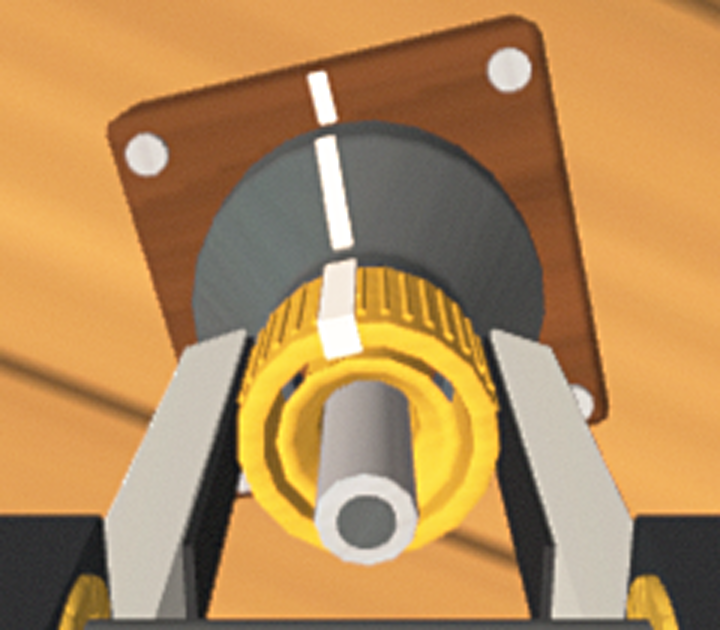

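The moment has risen to 0.40 N m and the mark lines up with the index, so the collar is on its stop and the fingers are slipping. I'll press 3° more to confirm, then back off 90°.

Call:
servo_tool(motion=[0,0,0,1.5,0,0,0,3,0,0,0,3])

```text
time_s: 22.12
ee_pos: [0.5025, -0.1452, 0.0863]
eef_rot: [1.123, 1.57, -0.089]
force: [0.1, 0.6, 2.4]
grip_width: 0.0451
```

Run:
```python
from ov import *
o=ctrl.get_obs(); print(o['time_s'],o['qpos'].round(4),o['force'],o['moment'],o['grip_width'])
```

```text
22.125 [-3.5150e-01  3.7310e-01  1.7217e+00  1.0000e-04  1.0463e+00  8.6040e-01] [0.11604947 0.58786363 2.44440605] [0.21142902 0.04167815 0.23528681] 0.04512975620467381
```

Call:
servo_tool(motion=[0,0,0,-4,-0.2,0,0,-11,-0.3,0,0,-19,-0.5,0,0,-27,-0.6,0,0,-35,-0.7,0,0,-43,-0.9,0,0,-51,-1.0,0,0,-59,-1.1,0,0,-67,-1.3,0,0,-75,-1.4,0,0,-82,-1.5,0,0,-88,-1.5,0,0,-90,-1.5,0,0,-90,-1.5,0,0,-90])

```text
time_s: 24.0
ee_pos: [0.5023, -0.1452, 0.0877]
eef_rot: [-0.03, 1.571, 0.328]
force: [-1.0, 2.2, 4.3]
grip_width: 0.0447
```

Run:
```python
from ov import *
o=ctrl.get_obs(); print(o['time_s'],o['ee_pos'],o['qpos'].round(4),o['force'],o['moment'],o['grip_width'])
snap('wrist','wrist10.png'); ov('wrist','wrist10',(200,440,120,330),3,[]); snap('side','side10.png'); snap('top','top10.png')
ov('side','side10',(340,470,80,220),4,[])
```

```text
24.0 [ 0.50234407 -0.14516643  0.08771498] [-3.5140e-01  3.7100e-01  1.7207e+00  1.0000e-04  1.0497e+00 -7.0880e-01] [-1.01998301  2.23316452  4.3125803 ] [ 0.34627784 -0.00076551  0.04403088] 0.044736437128155955
```

View pics/wrist10_c.png

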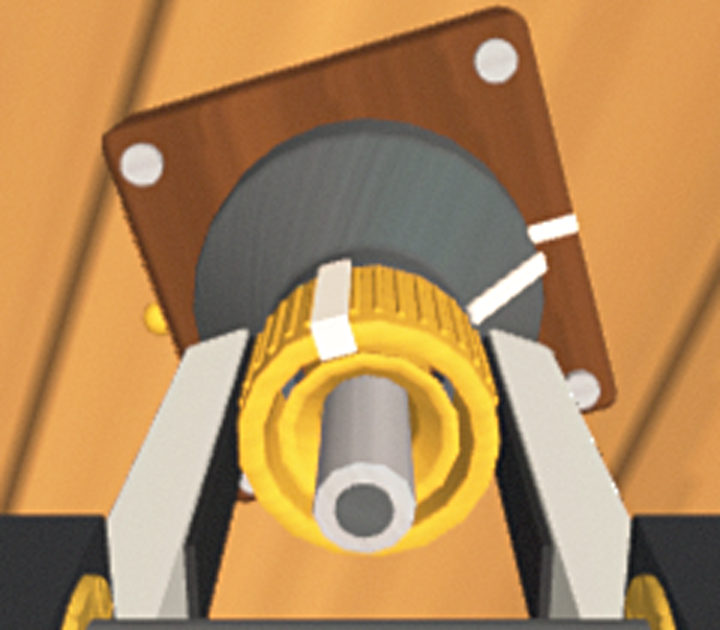

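View pics/side10.png

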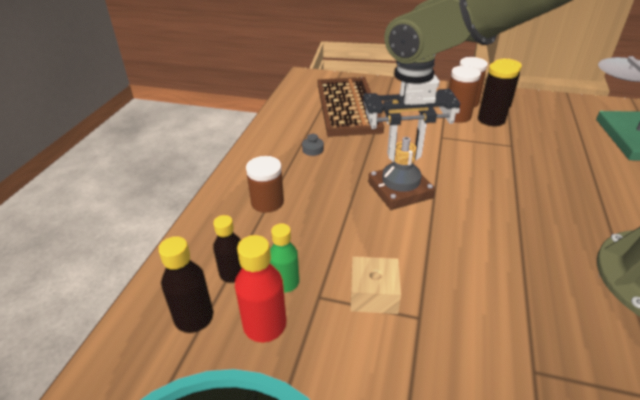

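View pics/top10.png

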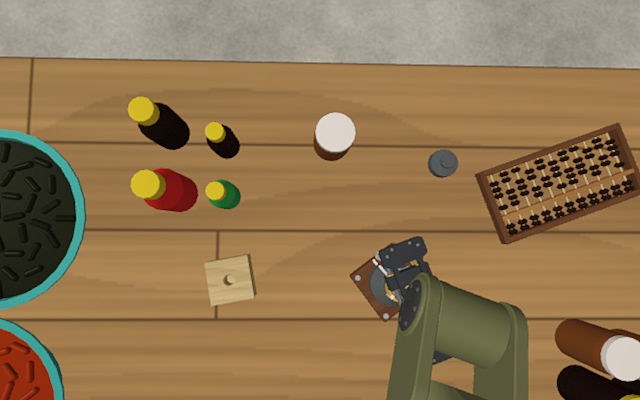

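Run:
```python
from ov import *
ang=lambda a,b:np.degrees(np.arctan2(a[1]-b[1],a[0]-b[0]))
for f,mk,scs,h,sp in(('wrist9',(342,337),((146,154),(509,69)),.115,(367,518)),('wrist10',(334,338),((142,164),(497,60)),.1165,(364,505)),('wrist8',(379,240),None,.116,(362,422))):
    c=dict(np.load('pics/'+f+'.npz')); oy=150 if f=='wrist8' else 120
    g=lambda x,y:(x/3+200-.33,y/3+oy-.33)
    S=onplane(c,*g(*sp),.137); M=onplane(c,*g(*mk),h)
    print(f,S,'mark',ang(M,S),np.hypot(*(M-S)[:2]))
    if scs: print([ang(onplane(c,*g(*q),.03),S) for q in scs],[np.hypot(*(onplane(c,*g(*q),.03)-S)[:2]) for q in scs])
```

```text
wrist9 [ 0.50234662 -0.14443914  0.137     ] mark 35.35076008658377 0.02057639818087231
[np.float64(82.22391415065741), np.float64(-8.500714332695896)] [np.float64(0.06379606029633988), np.float64(0.06386897779708653)]
wrist10 [ 0.50148203 -0.14373873  0.137     ] mark 125.57718928700218 0.019339715656051696
[np.float64(172.78948826058374), np.float64(80.39235269565282)] [np.float64(0.06265526903716762), np.float64(0.06318237308056117)]
wrist8 [ 0.50186689 -0.14398972  0.137     ] mark 57.2073898330979 0.021017255838700177
```

The collar moved 90.2° between pictures, from 35.4° to 125.6°. The grip is holding and the bystanders haven't moved, so I'm handing in.

Run:
```python
from h import *
print(ctrl.hand_in())
o=ctrl.get_obs(); print(o['time_s'],o['qpos'].round(4),o['grip_width'])
```

```text
the job is handed in; nothing more can be done
None
the job is handed in; nothing more can be done
```

The job is done and handed in at about 24 s. The spindle is home in the mill, and the collar is backed off a quarter turn and still gripped.

- **Spindle:** I lowered it in the grip until it met the bore floor, then let go. The wrist camera then measured its top at 137 mm, which is fully home.
- **Collar on its stop:** I screwed it clockwise until the wrist moment rose to about 0.4 N m and the fingers slipped. The white mark was then at 35.4°, against the mill's index at about 37°.
- **Quarter turn back:** The mark moved to 125.6°. That is 90.2° between pictures, or about 89° from the index (roughly 1.55–1.57 rad).
- **Bystanders:** The jar, sauce bottle and weight look unmoved in the last top and side views.

**Readings that disagreed:**
- **Mill position:** My first top-camera estimate was about 3 mm off. I corrected it with the wrist and side cameras before lowering the spindle.
- **Collar start angle:** The first estimates differed by about 11° (134° and 123°). The stop was found by feel, so this did not matter.
- **Grip opening on the collar:** The reading drifted from 46.1 to 44.7 mm while gripping. I have no explanation for this. The fingers still looked centred and the collar followed the gripper.

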